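# Find the full sample pot by weight and put it in the case

### The job

Three identical blue-capped pots stand on the white tray: one still holds its sample and the other two are nearly empty, which can only be felt by lifting them. Flip the hasp of the navy metal case up off its staple until it sticks out about level, raise the lid all the way so that it stays open, then stand the heavy pot upright on the floor of the case's empty bay, setting it down rather than dropping it. Leave the two light pots standing where they were, keep all the pots upright, and disturb nothing else on the bench.

Things in the scene. Friction and masses are not known exactly. Their poses are not given: they have to be found in the camera images.
- pot_a_center (a point): Centre (half-way up) of one of three identical opaque white pots with blue caps: body 60 mm diameter, cap 54 mm (56 over ribs) on the top 16 mm, 90 mm tall, z up. They stand on the tray, undersides 3 mm above the bench. The contents are hidden and rattle loosely. Full pot 0.26 to 0.33 kg, nearly empty ones 0.05 to 0.08 kg; any of the three may be the full one.
- pot_b_center (a point): Centre of the second pot, same build.
- pot_c_center (a point): Centre of the third pot, same build.
- pot_a: The first pot itself; origin at the centre of its underside, z up.
- pot_b: The second pot itself; origin at the centre of its underside, z up.
- pot_c: The third pot itself; origin at the centre of its underside, z up.
- case: Navy metal case fixed to the bench, 160 mm deep (x), 260 wide (y), 115 high shut: base 85, lid shell 30. Origin at the centre of its underside; -x is the front (hasp, towards the robot), +x the hinged back. Walls 4 mm, inner floor 12 mm above the bench. A divider at y = +10 mm, 67 mm above the bench, splits it: left bay (+y) holds slide boxes up to 46 mm high, right bay (-y) is empty.
- case_bay (a point): Centre of the floor of the empty bay, 12 mm above the bench; axes as the case's. The bay is 152 mm long along x and 134 mm wide along y; its outer walls rise 73 mm above this point. Stand the pot near here, upright (within 55 mm along x, 45 mm along y).
- hasp (a joint): Hasp strap hinge, rad: 0 hanging flat in front of the case over its staple, grows as the free end swings out and up; 1.57 sticks straight out, stop at 2.6. Starts between 0 and 0.1. Stiff pin (0.035 N m friction): it stays where it is left. Below about 0.4 the staple stands in its slot and holds the lid shut.
- hasp_lip (a point): Middle of the rolled lip at the free end of the steel hasp: a round bar 8 mm thick, 44 mm long over its rounded ends, along the case's y, on the end of a tab that stands out to the front; while the hasp hangs it is 47 mm above the bench and 34 mm in front of the lid's front face. Pinched end to end (across its 44 mm) it turns easily between the fingers; nothing is beside it within 60 mm. Axes move with the strap.
- hasp_pin (a point): Middle of the hasp's hinge pin, at the front of the lid, 107 mm above the bench; the pin runs along the case's y. The lip is 68 mm from it.
- lid (a joint): Lid hinge, rad: 0 shut, grows as the front rises; stop at 1.75. The lid (0.3 kg, plus hasp) falls shut when let go below about 1.2, falls open by itself to the stop from about 1.5, and may stay in between. The hasp must be clear first.
- lid_knob (a point): Centre of the right-hand (-y) one of two black ball knobs (34 mm diameter) on the lid, 98 mm to the right of its middle (the other as far to the left), 27 mm behind the lid's front edge and 30 mm above its top (145 mm above the bench when shut). Pinched lightly (20 to 30 N) along the case's y it turns between the fingers; a hard squeeze pushes it out.
- lid_hinge (a point): Middle of the lid's hinge axis, at the top of the base's back wall, 85 mm above the bench; the axis runs along the case's y.
- tray: Fixed shallow white plastic tray, 280 x 310 mm, rim 14 mm high, on which the pots stand; origin at the centre of its underside.
- forceps: Steel forceps, 130 mm long and 4 mm high, lying on the tray near its front rim. Leave alone.
- dish: Clear sample dish, 92 mm diameter, 15 mm high, on the bench in front. Leave alone.
- slide_mailer: Orange slide box, 87 x 37 x 14 mm, lying behind the pots and case. Leave alone.
Not all that is in view belongs to the job. What is shaped like the pot_b but pink or purple is not meant.

How it is judged:
By the outcome, as a careful person would: the job done as asked, in the order asked, and still so for the second after the job is handed in, with the robot touching nothing.
It also fails if it takes over 72 s, if anything falls off the work surface, if the arm or the gripper's body presses on something with over 40 N, if the wrist force passes 120 N, or if a joint passes its speed limit or range.

### The arm

A 6-joint arm with a two-finger parallel gripper is mounted at the origin on the work surface. World frame = base frame: x ahead of the robot, y to its left, z up, the work surface at z = 0. Lengths are in m, angles in rad, forces in N, time in s.
With the tool pointing down it reaches from about 0.35 to 0.775 m from the base axis. Payload 5.5 kg.
Tool frame: the origin (TCP) lies on the centre line of the jaws, within the pads' length; the fingertips stand 11 mm ahead of it and the grasp point (between the pads) lies 8 mm behind it (env.tip_extent is the distance from the TCP to the fingertips, in m); z points along the fingers, y is the line along which they close (so a half turn about z gives the same grasp; the last joint's range is limited). The gripper opens to 85 mm and grips with 20 to 120 N. Pads are 22 mm wide; open, the fingers measure 114 mm over their backs; the gripper's body (76 mm by 85 mm) begins 54 mm behind the grasp point. The pads swing forward as they close: fully open they stand 13 mm farther back than shut.
Start: joints at [0.973, 0.313, 0.046, 1.304, 0, 1.431], TCP at [0.254, 0.516, 0.242] pointing down, gripper open.
Joint ranges: [-2.76, 2.76], [-0.86, 1.69], [-1.03, 1.26], [-2.2, 2.34], [-1.47, 1.5], [-3.14, 3.14]. Speed limits (rad/s): [2.57, 2.57, 3.14, 3.14, 3.14, 3.14].

### API

Orientations are given as a unit quaternion [w, x, y, z].
In Python, from workcell import env gives the robot as it stands.
- The arm moves only by the shell command python3 -m jog 'ROWS' [FORCE]. ROWS is JSON, a list of rows, each a list of 5 numbers: the gripper's target within -1 to 1 (shut at 1, half-way at 0, fully open at -1), then the shift along the tool's x, y, z in m, then the turn about the tool's z in degrees. In form: [[fingers, tx, ty, tz, turn], ...]. A call has 1 to 5 rows; each row shifts and turns the commanded pose from where the row before left it, along the tool's axes as they then stand; what a row does not reach is not made up. A row lasts 1/12 s, in which the tool goes at most 41.7 mm and 7.16 degrees, less where a joint would pass 70% of its speed; a pose out of reach is approached as far as the arm can. A call is refused whole if a number of a shift passes 0.0417 or a number of a turn 7.16, either way. A call with a gripper value outside its range is refused whole. The fingers move at their own pace and stop on an object; FORCE is the grip in N (left out, the last holds). Time passes only in rows, so rows that do not move let the fingers close. It gives the time, the measured TCP pose, the force, the opening and the grip force at its end, in the units of the state.
- env.get_state(): the state, without advancing time (a new reading comes with each control period).
- env.read_camera(name): name is "scene" or "side" or "wrist"; returns a dict with "img" (384x512x3 uint8, red, green, blue), "fov_y" (degrees; the focal length in pixels is half the picture's height over the tangent of half this angle, whatever the lens; pixels are square), "cx", "cy" (the principal point, pixels), "T" (4x4, takes a point from camera to world coordinates). Camera axes: x right, y up, looking along -z (the intrinsics and any distortion apply to the point x, -y, -z); pixel columns grow to the right and rows downward; lengths in m; the calibration is good to about 2 mm. The wrist camera is an equidistant fisheye: a pixel r from the principal point sees the ray r / f radians off the axis. A picture is of the moment at which its call begins. There is no depth.
- env.hand_in(): hands the job in; it is judged then, once.
The state is a dict: "clock": time; "joint_pos": joint angles; "qvel": joint speeds; "tau": joint torques, N m; "tcp_pos": TCP position; "orientation": TCP orientation; "wrist_force": force on the tool from outside, world axes, zero at the start; "ft_torque": the same for the moment, N m; "finger_gap": finger opening in m; "grip_force": force on a finger pad.
Only numpy, scipy, OpenCV 4.12 (cv2) and the standard library are available. Lean on these libraries where they do the work, as an engineer would, in place of code of your own. Each camera call takes 0.05 s, during which the arm holds its last target. There are 200 camera calls.

## Working session

There is one attempt and no reset: what is moved stays moved. The work goes in short steps, Python scripts to look and compute and a shell command to move; the robot and the scene stay as the last step left them, time stands still between calls to the robot, and variables do not carry over. Pictures are saved under pics/ and viewed, at most 10 in all, crops included, and the job is handed in when it is done.

```bash
mkdir -p pics; ls
cat > h.py <<'E'
from workcell import env
import numpy as np, cv2
def shot(n,f):
    c=env.read_camera(n); cv2.imwrite(f'pics/{f}.png',c['img'][:,:,::-1]); np.savez(f'pics/{f}.npz',**c); return c
def ray(c,u,v,fish=False):
    f=192/np.tan(np.radians(float(c['fov_y']))/2); x=(u-c['cx']);y=(v-c['cy'])
    if fish:
        r=np.hypot(x,y);t=r/f;k=np.sin(t)/max(r,1e-9); d=np.array([x*k,-y*k,-np.cos(t)])
    else: d=np.array([x/f,-y/f,-1.])
    return c['T'][:3,3],c['T'][:3,:3]@d
def onz(c,u,v,z,fish=False):
    o,d=ray(c,u,v,fish); return o+d*(z-o[2])/d[2]
def proj(c,p):
    f=192/np.tan(np.radians(float(c['fov_y']))/2); q=c['T'][:3,:3].T@(np.array(p)-c['T'][:3,3])
    return c['cx']+f*q[0]/-q[2], c['cy']+f*q[1]/q[2]
E
python3 - <<'E'
from h import *
for n in('scene','side','wrist'): c=shot(n,n+'0'); print(n,c['fov_y'],c['cx'],c['cy'],c['T'].round(3).tolist())
print(env.get_state())
a=cv2.imread('pics/scene0.png');b=cv2.imread('pics/side0.png')
E
```

```text
pics
scene 44.57469602849852 258.52512123201876 196.1498180881344 [[0.525, -0.721, 0.452, 0.961], [0.851, 0.452, -0.269, -0.309], [-0.01, 0.526, 0.851, 0.972], [0.0, 0.0, 0.0, 1.0]]
side 49.04211621708864 262.014697909756 194.32117576548134 [[0.949, 0.228, -0.217, 0.275], [-0.315, 0.711, -0.629, -0.71], [0.011, 0.665, 0.747, 0.963], [0.0, 0.0, 0.0, 1.0]]
wrist 65.70646984690485 255.9155486170685 191.90949886559085 [[0.442, -0.864, -0.24, 0.192], [0.897, 0.426, 0.12, 0.546], [-0.001, -0.268, 0.963, 0.373], [0.0, 0.0, 0.0, 1.0]]
{'clock': 0.15, 'joint_pos': array([9.73424181e-01, 3.13860610e-01, 4.52865084e-02, 1.30363608e+00,
       1.89229759e-05, 1.43119423e+00]), 'qvel': array([-0.00098974, -0.00091402,  0.00346189, -0.00102046, -0.00013376,
        0.00126538]), 'tau': array([ 1.57841867e-03, -4.81066310e+01,  2.98814768e+01,  1.38960613e-02,
       -1.44491132e-04, -1.59640416e-05]), 'tcp_pos': array([0.25392128, 0.51549582, 0.24161416]), 'orientation': array([-2.63465373e-04,  2.26891719e-01,  9.73919734e-01, -6.56067120e-04]), 'wrist_force': array([-0.02430697, -0.06595028, -0.46330921]), 'ft_torque': array([0.02952623, 0.01940765, 0.01450254]), 'grip_force': 0.0, 'finger_gap': 0.08539134019328719}
```

View pics/scene0.png

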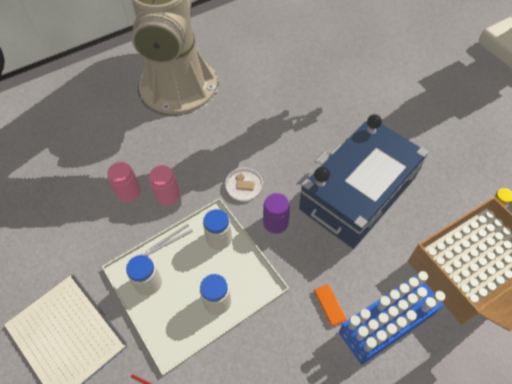

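View pics/side0.png

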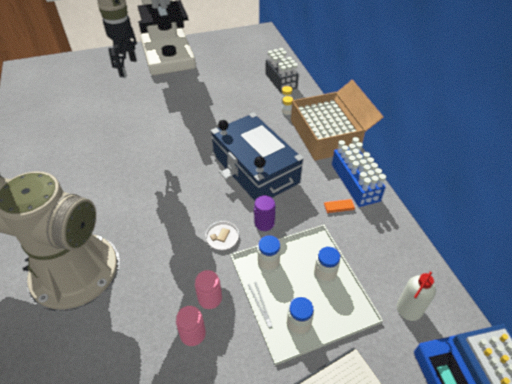

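The scene view shows the pots' blue caps at about (217,222), (141,268) and (214,288). The case is around (365,180), with its knobs at (322,175) and (374,123). In the side view the hasp is at about (230,165), and a purple decoy stands between the case and the tray.

Run:
```python
from h import *
def L(f): return dict(np.load(f'pics/{f}.npz'))
A=L('scene0');B=L('side0')
def blobs(c,m,lo,hi):
    n,l,s,ce=cv2.connectedComponentsWithStats(m.astype(np.uint8)); return [(ce[i].round(1),s[i]) for i in range(1,n) if lo<s[i][4]<hi]
def tri(u,v):
    o1,d1=ray(A,*u);o2,d2=ray(B,*v)
    M=np.stack([d1,-d2],1);t=np.linalg.lstsq(M,o2-o1,rcond=None)[0]
    p=o1+d1*t[0];q=o2+d2*t[1]; return (p+q)/2,np.linalg.norm(p-q)
for n,c in(('scene',A),('side',B)):
    h=cv2.cvtColor(c['img'],cv2.COLOR_RGB2HSV);H,S,V=h[...,0].astype(int),h[...,1],h[...,2]
    print(n,'caps');
    for ce,s in blobs(c,(abs(H-112)<10)&(S>180)&(V>110),150,1500): print(ce,s,onz(c,*ce,0.087).round(4))
    print('black')
    for ce,s in blobs(c,(V<45),60,600): print(ce,s,onz(c,*ce,0.145).round(4))
    print('purple')
    for ce,s in blobs(c,(abs(H-138)<8)&(S>120),100,2500): print(ce,s,onz(c,*ce,0.05).round(4))
def up(n,x0,x1,y0,y1,k): 
    i=cv2.imread(f'pics/{n}.png')[y0:y1,x0:x1]; return cv2.resize(i,None,fx=k,fy=k,interpolation=cv2.INTER_CUBIC)
cv2.imwrite('pics/c1.png',np.hstack([up('scene0',285,435,105,255,2.6),up('side0',195,315,110,230,3.25)]))
```

```text
scene caps
black
[28.8 64. ] [  0  47  80  33 277] [-0.1219 -0.334   0.145 ]
purple
[276.4 204. ] [265 194  24  21 377] [0.5111 0.0059 0.05  ]
side caps
[348.7 178.2] [334 150  31  56 513] [0.7881 0.0099 0.087 ]
[269.2 245.3] [260 236  19  19 268] [ 0.4927 -0.1412  0.087 ]
[328.6 256.6] [319 248  20  19 298] [ 0.6212 -0.2182  0.087 ]
[301.  308.7] [291 298  22  22 379] [ 0.5046 -0.3259  0.087 ]
[440. 358.] [ 415  337   61   47 1100] [ 0.7384 -0.5183  0.087 ]
black
[168.5  50.3] [163  46  13  10 108] [0.4073 0.7665 0.145 ]
[259.5 162.1] [255 157  10  10  72] [0.544  0.0949 0.145 ]
[448.6 366.4] [430 353  37  31 418] [ 0.7141 -0.55    0.145 ]
purple
[264.3 212.3] [255 195  20  36 609] [ 0.5252 -0.0075  0.05  ]
```

View pics/c1.png

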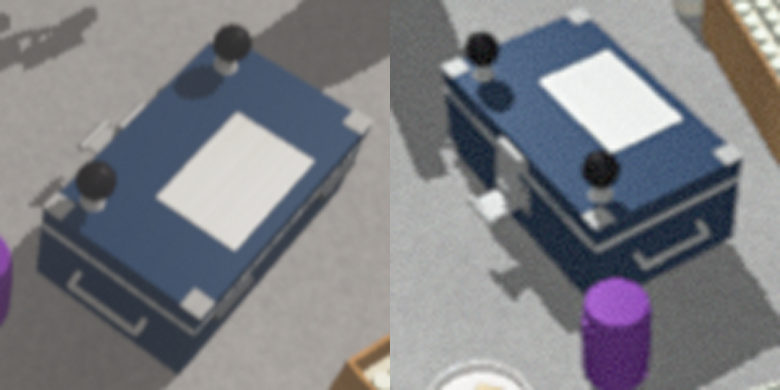

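The crop shows the knobs at (322,175) and (374,122) in scene, and (260,162) and (223,125) in side. The hasp's lip is near (323,157) in scene and (226,173) in side, and it points toward the robot.

Run:
```python
from h import *
def L(f): return dict(np.load(f'pics/{f}.npz'))
A=L('scene0');B=L('side0')
def tri(u,v):
    o1,d1=ray(A,*u);o2,d2=ray(B,*v)
    t=np.linalg.lstsq(np.stack([d1,-d2],1),o2-o1,rcond=None)[0]
    p=o1+d1*t[0];q=o2+d2*t[1]; return ((p+q)/2).round(4),np.linalg.norm(p-q).round(4)
R=tri((321.9,175),(259.7,162));Lk=tri((374.2,121.9),(223.3,125.1));print(R,Lk,'lip',tri((322.7,156.9),(226.4,173.1)))
r,l=R[0],Lk[0]; v=(l-r)[:2];print(np.linalg.norm(v)); ey=v/np.linalg.norm(v); ex=np.array([ey[1],-ey[0]]);m=(r+l)[:2]/2
print('yaw',np.degrees(np.arctan2(ex[1],ex[0])))
org=m+ex*(80-27)*1e-3  # knob 27mm behind front: x=-53
P=lambda x,y,z:np.r_[org+ex*x+ey*y,z]
print('case',org,'lip',P(-.114,0,.047),'bay',P(0,-.057,.012),'hinge',P(.08,0,.085),'ex',ex)
for n,p in dict(lip=P(-.114,0,.047),corner=P(-.08,-.13,.115),bk=P(.08,-.13,.115)).items(): print(n,proj(A,p),proj(B,p))
h=cv2.cvtColor(A['img'],cv2.COLOR_RGB2HSV);H,S,V=h[...,0].astype(int),h[...,1],h[...,2]
n,lb,s,ce=cv2.connectedComponentsWithStats(((abs(H-112)<10)&(S>170)&(V>110)).astype(np.uint8))
sc=[ce[i] for i in range(1,n) if s[i][4]>250]
for q in ce[[i for i in range(1,n) if s[i][4]>100]]: print(q.round(1),onz(A,*q,.088).round(4))
for u,v in (((216.5,222.5),(269.2,245.3)),((214,288),(328.6,256.6)),((141,268.5),(301,308.7))): print('pot',tri(u,v), onz(A,*u,.09),onz(B,*v,.09))
```

```text
(array([0.546 , 0.0974, 0.1414]), np.float64(0.0019)) (array([0.4903, 0.2852, 0.1419]), np.float64(0.0009)) lip (array([0.4629, 0.1695, 0.0558]), np.float64(0.0028))
0.19588601277273476
yaw 16.51994161219469
case [0.5689622 0.2063705] lip [0.45966803 0.17395471 0.047     ] bay [0.5851701  0.15172341 0.012     ] hinge [0.64565987 0.22911842 0.085     ] ex [0.95872083 0.28434904]
lip (np.float64(322.78097657890964), np.float64(157.89159086850395)) (np.float64(224.84056432382417), np.float64(174.00581052412474))
corner (np.float64(301.9709822188639), np.float64(183.765693996219)) (np.float64(258.417084489226), np.float64(179.55385560272168))
bk (np.float64(362.3668775221123), np.float64(226.67854167254083)) (np.float64(303.3775410675881), np.float64(157.31352321613278))
[215.7 219.6] [ 0.4931 -0.1391  0.088 ]
[139.2 266.8] [ 0.5064 -0.3244  0.088 ]
[414.6 322.9] [0.8888 0.0727 0.088 ]
pot (array([ 0.495 , -0.1382,  0.08  ]), np.float64(0.003)) [ 0.50126032 -0.14144924  0.09      ] [ 0.4919423  -0.14318688  0.09      ]
pot (array([ 0.6237, -0.2156,  0.0812]), np.float64(0.0013)) [ 0.62748151 -0.21706926  0.09      ] [ 0.61999071 -0.2198797   0.09      ]
pot (array([ 0.5069, -0.3227,  0.0788]), np.float64(0.0007)) [ 0.51278289 -0.32278763  0.09      ] [ 0.50379346 -0.32725988  0.09      ]
```

```bash
python3 -m jog '[[-1,0,0,0,-7.12],[-1,0,0,0,-7.12],[-1,0,0,0,-7.12],[-1,0,0,0,-7.12],[-1,0,0,0,-7.12]]' 30; python3 -m jog '[[-1,0,0,0,-7.1],[-1,-0.0094,-0.0386,0,0],[-1,-0.0094,-0.0386,0,0],[-1,-0.0094,-0.0386,0,0],[-1,-0.0094,-0.0386,0,0]]'; python3 -m jog '[[-1,-0.0094,-0.0386,0,0],[-1,-0.0094,-0.0386,0,0],[-1,-0.0094,-0.0386,0,0],[-1,-0.0094,-0.0386,0,0],[-1,-0.0094,-0.0386,0,0]]'; python3 -m jog '[[-1,-0.0094,-0.0386,0,0],[-1,0,0,0,0],[-1,0,0,0,0]]'
cat >> h.py <<'E'
def fr(o=(0.5690,0.2064),yaw=16.52):
    a=np.radians(yaw);ex=np.array([np.cos(a),np.sin(a)]);ey=np.array([-ex[1],ex[0]]);return np.array(o),ex,ey
def st():
    s=env.get_state();o,ex,ey=fr();d=s['tcp_pos'][:2]-o
    q=s['orientation'];w,x,y,z=q;ty=np.array([2*(x*y-w*z),1-2*(x*x+z*z)])
    print('t%.2f tcp'%s['clock'],s['tcp_pos'].round(4),'case',(d@ex).round(4),(d@ey).round(4),'yaw',np.degrees(np.arctan2(ty[1],ty[0])).round(2)-90,'F',s['wrist_force'].round(2),'gap',round(s['finger_gap'],4),'g',s['grip_force'],'j',s['joint_pos'].round(2));return s
E
python3 - <<'E'
from h import *
st();c=shot('wrist','w1');print(c['T'].round(3).tolist())
E
```

```text
clock: 0.57
tcp_pos: [0.254, 0.5156, 0.2419]
orientation: [-0.0, -0.085, 0.996, -0.0]
wrist_force: [0.4, -0.5, 0.9]
finger_gap: 0.0852
grip_force: 0.0
clock: 0.98
tcp_pos: [0.3341, 0.377, 0.2419]
orientation: [-0.0, -0.144, 0.99, -0.0]
wrist_force: [0.7, 0.3, -0.7]
finger_gap: 0.0853
grip_force: 0.0
clock: 1.4
tcp_pos: [0.4342, 0.2049, 0.2423]
orientation: [0.0, -0.143, 0.99, 0.0]
wrist_force: [0.6, -0.1, -1.2]
finger_gap: 0.0855
grip_force: 0.0
clock: 1.65
tcp_pos: [0.4545, 0.1704, 0.242]
orientation: [-0.0, -0.141, 0.99, 0.0]
wrist_force: [-0.5, 0.6, -0.3]
finger_gap: 0.0854
grip_force: 0.0
t1.65 tcp [0.4545 0.1704 0.242 ] case -0.12 -0.002 yaw 16.189999999999998 F [-0.5   0.63 -0.29] gap 0.0854 g 0.0 j [ 0.19  0.14 -0.18  1.25  0.   -0.09]
[[-0.279, -0.925, -0.257, 0.389], [0.96, -0.268, -0.076, 0.152], [0.001, -0.268, 0.963, 0.374], [0.0, 0.0, 0.0, 1.0]]
```

View pics/w1.png

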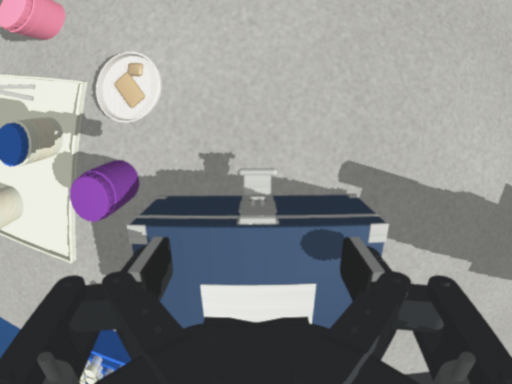

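The wrist view shows the hasp's lip as a horizontal bar from about (239,172) to (277,172). The front edge of the lid runs level at row ~225.

Run:
```python
from h import *
c=dict(np.load('pics/w1.npz'));o,ex,ey=fr()
g=cv2.cvtColor(c['img'],cv2.COLOR_RGB2GRAY);print(g[164:182:1,258],g[171,230:286:2],g[173,230:286:2])
for n,u,v,z in (('lipL',239,171.5,.047),('lipR',277,171.5,.047),('frontL',133,226,.115),('frontR',386,226,.115),('pin',258,221,.107)):
    p=onz(c,u,v,z,True);d=p[:2]-o;print(n,p.round(4),'case',(d@ex).round(4),(d@ey).round(4))
```

```text
[183 183 182 175 161 161 181 200 206 201 193 198 206 209 209 209 207 206] [178 179 178 175 147 175 197 198 198 197 198 199 199 199 200 199 198 199
 200 199 198 199 213 207 181 180 179 180] [166 168 175 171 139 179 200 200 201 201 200 200 200 200 201 200 200 200
 199 199 199 199 214 206 186 188 184 178]
lipL [0.4584 0.153  0.047 ] case -0.1212 -0.0197
lipR [0.4465 0.194  0.047 ] case -0.121 0.0229
frontL [0.5258 0.0647 0.115 ] case -0.0818 -0.1236
frontR [0.4555 0.3081 0.115 ] case -0.0799 0.1298
pin [0.4872 0.1832 0.107 ] case -0.085 0.001
```

```bash
python3 -m jog '[[-1,0.004,0.0035,0.035,-0.3],[-1,0,0,0.0386,0],[-1,0,0,0.0386,0],[-1,0,0,0.0386,0],[-1,0,0,0.03,0]]'; python3 -m jog '[[-1,0,0,0.0122,0],[-1,0,0,0,0],[-1,0,0,0,0]]'
python3 - <<'E'
from h import *
st();c=shot('wrist','w2')
E
```

```text
clock: 2.12
tcp_pos: [0.4464, 0.176, 0.059]
orientation: [-0.001, -0.147, 0.989, 0.0]
wrist_force: [0.4, -0.3, -0.4]
finger_gap: 0.0853
grip_force: 0.0
clock: 2.37
tcp_pos: [0.4475, 0.1758, 0.0489]
orientation: [-0.001, -0.147, 0.989, 0.0]
wrist_force: [-0.0, -0.3, -0.1]
finger_gap: 0.0855
grip_force: 0.0
t2.37 tcp [0.4475 0.1758 0.0489] case -0.1252 0.0052 yaw 16.909999999999997 F [-0.02 -0.31 -0.13] gap 0.0855 g 0.0 j [ 0.21  0.29 -0.5   0.78  0.   -0.09]
```

View pics/w2.png

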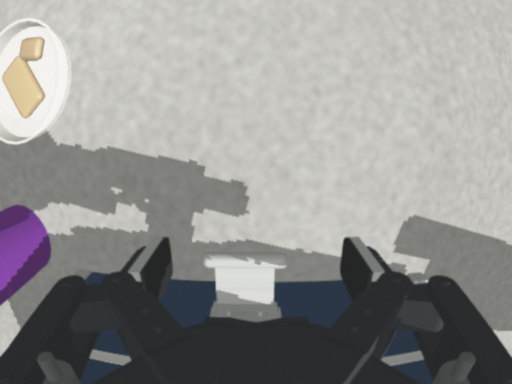

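The wrist view shows the lip at columns 205–286 (row 261). The fingertips are at about 170 and 343, so the jaws sit about 6 mm too far to +y.

```bash
python3 - <<'E'
from h import *
c=dict(np.load('pics/w2.npz'));o,ex,ey=fr()
for z in (.047,.05):
  for u in (206,285):
    p=onz(c,u,261,z,True);d=p[:2]-o;print(z,(d@ex).round(4),(d@ey).round(4))
E
python3 -m jog '[[-1,0,-0.0055,0,0.3],[0,0,0,0,0],[0.5,0,0,0,0],[1,0,0,0,0],[1,0,0,0,0]]' 30;python3 -m jog '[[1,0,0,0,0],[1,0,0,0,0],[1,0,0,0,0]]'; python3 -c "from h import *;st()"
```

```text
0.047 -0.1192 -0.0195
0.047 -0.1197 0.021
0.05 -0.1208 -0.019
0.05 -0.1213 0.0207
clock: 2.83
tcp_pos: [0.4513, 0.1703, 0.0502]
orientation: [0.001, -0.143, 0.99, 0.001]
wrist_force: [0.9, 4.3, 2.0]
finger_gap: 0.0411
grip_force: 30.4
clock: 3.08
tcp_pos: [0.4516, 0.1703, 0.0502]
orientation: [0.001, -0.143, 0.99, 0.001]
wrist_force: [-0.2, 6.0, 4.2]
finger_gap: 0.0409
grip_force: 29.8
t3.08 tcp [0.4516 0.1703 0.0502] case -0.1228 -0.0012 yaw 16.489999999999995 F [-0.19  6.01  4.2 ] gap 0.0409 g 29.81413632631302 j [ 0.19  0.29 -0.5   0.78  0.   -0.09]
```

```bash
python3 -m jog '[[1,0.0065,0,-0.0051,0],[1,0.0073,0,-0.0073,0],[1,0.0061,0,-0.0083,0],[1,0.0048,0,-0.0092,0],[1,0.0033,0,-0.0098,0]]'; python3 -m jog '[[1,0.0019,0,-0.0102,0],[1,0.0003,0,-0.0103,0],[1,-0.0012,0,-0.0103,0],[1,-0.0028,0,-0.01,0],[1,-0.0042,0,-0.0094,0]]';python3 -m jog '[[1,-0.0036,0,-0.006,0],[1,0,0,0,0],[1,0,0,0,0]]'
python3 - <<'E'
from h import *
st();a=shot('wrist','w3')['img'];b=shot('side','s3')['img']
cv2.imwrite('pics/c3.png',np.hstack([cv2.resize(b[110:230,195:315],(384,384)),a[:,100:484]])[:,:,::-1])
E
```

```text
clock: 3.5
tcp_pos: [0.4222, 0.1617, 0.0888]
orientation: [-0.001, -0.144, 0.99, 0.001]
wrist_force: [-0.9, 5.0, -1.3]
finger_gap: 0.0404
grip_force: 30.5
clock: 3.92
tcp_pos: [0.4272, 0.1632, 0.139]
orientation: [-0.002, -0.143, 0.99, 0.001]
wrist_force: [-3.5, 4.1, -2.1]
finger_gap: 0.0404
grip_force: 30.5
clock: 4.17
tcp_pos: [0.4327, 0.1649, 0.1453]
orientation: [-0.0, -0.144, 0.99, 0.001]
wrist_force: [0.1, 6.4, -2.2]
finger_gap: 0.0401
grip_force: 30.6
t4.17 tcp [0.4327 0.1649 0.1453] case -0.1425 -0.001 yaw 16.540000000000006 F [ 0.09  6.39 -2.15] gap 0.0401 g 30.62278389930725 j [ 0.19  0.15 -0.41  1.01  0.   -0.1 ]
```

View pics/c3.png

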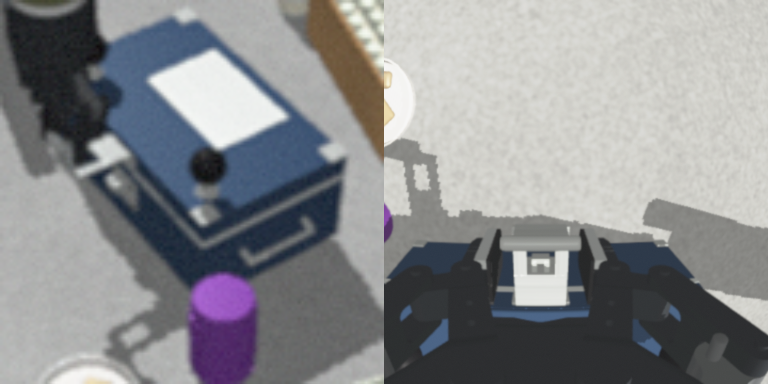

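The hasp now stands out level: the strap is horizontal, with the lip pinched at about (540,240). I'll release it and go to the right-hand knob.

```bash
python3 -m jog '[[-1,0,0,0,0],[-1,0,0,0,0],[-1,0,0,0,0],[-1,0,0,-0.03,0],[-1,0,0,-0.03,0]]' 25; python3 -m jog '[[-1,0,0,-0.03,0],[-1,-0.0224,-0.0243,0,0],[-1,-0.0224,-0.0243,0,0],[-1,-0.0224,-0.0243,0,0],[-1,-0.0224,-0.0243,0,0]]';python3 -m jog '[[-1,0,0,0.02,0],[-1,0,0,0.02,0],[-1,0,0,0,0],[-1,0,0,0,0]]'
python3 - <<'E'
from h import *
st();a=shot('wrist','w4')['img'];b=shot('side','s4')['img']
cv2.imwrite('pics/c4.png',np.hstack([cv2.resize(b[110:230,195:315],(384,384)),a[:,64:448]])[:,:,::-1])
E
```

```text
clock: 4.68
tcp_pos: [0.4311, 0.1632, 0.2043]
orientation: [-0.003, -0.143, 0.99, -0.001]
wrist_force: [1.0, -0.1, 0.3]
finger_gap: 0.0851
grip_force: 0.0
clock: 5.1
tcp_pos: [0.5475, 0.095, 0.2357]
orientation: [0.0, -0.143, 0.99, -0.0]
wrist_force: [-0.8, 0.2, 0.1]
finger_gap: 0.0856
grip_force: 0.0
clock: 5.43
tcp_pos: [0.5452, 0.0957, 0.1942]
orientation: [-0.002, -0.143, 0.99, -0.0]
wrist_force: [-0.7, 0.9, 0.4]
finger_gap: 0.0855
grip_force: 0.0
t5.43 tcp [0.5452 0.0957 0.1942] case -0.0543 -0.0993 yaw 16.439999999999998 F [-0.69  0.9   0.45] gap 0.0855 g 0.0 j [ 0.03  0.29 -0.1   1.18 -0.   -0.26]
```

View pics/c4.png

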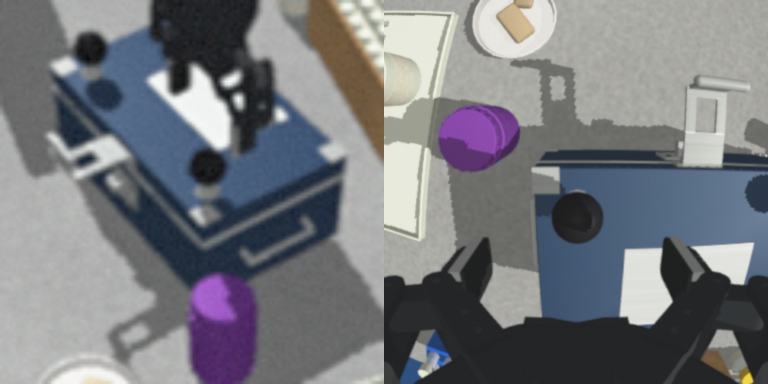

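The hasp stays level. In the wrist view the knob is at pixel (257,216), centred between the fingers in y.

```bash
python3 - <<'E'
from h import *
c=dict(np.load('pics/w4.npz'));o,ex,ey=fr()
p=onz(c,257,216,.145,True);d=p[:2]-o;print((d@ex).round(4),(d@ey).round(4))
E
python3 -m jog '[[-1,0,0.0005,0.03,0],[-1,0,0,0.028,0],[-1,0,0,0,0],[1,0,0,0,0],[1,0,0,0,0]]' 25;python3 -m jog '[[1,0,0,0,0],[1,0,0,0,0],[1,0,0,0,0]]'; python3 -c "from h import *;st()"
```

```text
-0.0561 -0.0976
clock: 5.95
tcp_pos: [0.5471, 0.097, 0.1393]
orientation: [0.001, -0.143, 0.99, -0.0]
wrist_force: [0.2, -0.4, 1.0]
finger_gap: 0.0638
grip_force: 0.0
clock: 6.2
tcp_pos: [0.5473, 0.0971, 0.1392]
orientation: [0.002, -0.143, 0.99, 0.0]
wrist_force: [-1.1, 1.1, 4.2]
finger_gap: 0.0323
grip_force: 24.3
t6.20 tcp [0.5473 0.0971 0.1392] case -0.0518 -0.0986 yaw 16.480000000000004 F [-1.11  1.08  4.19] gap 0.0323 g 24.34087425470352 j [ 0.03  0.33 -0.2   1.05  0.   -0.26]
```

```bash
python3 -c "
import numpy as np
f=.424+np.arange(21)*.084
x=-.146*np.cos(f);z=.146*np.sin(f)
for a,b in zip(-np.diff(x),-np.diff(z)):print('%.4f,%.4f'%(a,b))"
```

```text
-0.0055,-0.0110
-0.0064,-0.0105
-0.0073,-0.0099
-0.0081,-0.0092
-0.0088,-0.0085
-0.0095,-0.0078
-0.0101,-0.0069
-0.0107,-0.0061
-0.0111,-0.0051
-0.0115,-0.0042
-0.0118,-0.0032
-0.0121,-0.0022
-0.0122,-0.0012
-0.0123,-0.0002
-0.0122,0.0009
-0.0121,0.0019
-0.0119,0.0029
-0.0116,0.0039
-0.0113,0.0049
-0.0108,0.0058
```

```bash
python3 -m jog '[[1,-0.0055,0,-0.011,0],[1,-0.0064,0,-0.0105,0],[1,-0.0073,0,-0.0099,0],[1,-0.0081,0,-0.0092,0],[1,-0.0088,0,-0.0085,0]]'; python3 -m jog '[[1,-0.0095,0,-0.0078,0],[1,-0.0101,0,-0.0069,0],[1,-0.0107,0,-0.0061,0]]';python3 -c "from h import *;st()"
```

```text
clock: 6.62
tcp_pos: [0.5801, 0.1069, 0.1867]
orientation: [-0.001, -0.143, 0.99, -0.0]
wrist_force: [-1.1, -0.8, -3.3]
finger_gap: 0.0321
grip_force: 25.8
clock: 6.87
tcp_pos: [0.6091, 0.1155, 0.2077]
orientation: [-0.001, -0.143, 0.99, -0.0]
wrist_force: [-1.2, -0.2, -3.2]
finger_gap: 0.0326
grip_force: 25.9
t6.87 tcp [0.6091 0.1155 0.2077] case 0.0126 -0.0986 yaw 16.459999999999994 F [-1.18 -0.24 -3.25] gap 0.0326 g 25.88653475046158 j [ 0.06  0.41  0.11  1.27 -0.   -0.23]
```

```bash
python3 -m jog '[[1,-0.0111,0,-0.0051,0],[1,-0.0115,0,-0.0042,0],[1,-0.0118,0,-0.0032,0],[1,-0.0121,0,-0.0022,0],[1,-0.0122,0,-0.0012,0]]'; python3 -m jog '[[1,-0.0123,0,-0.0002,0],[1,-0.0122,0,0.0009,0],[1,-0.0121,0,0.0019,0],[1,-0.0119,0,0.0029,0],[1,-0.0116,0,0.0039,0]]';python3 -m jog '[[1,-0.0113,0,0.0049,0],[1,-0.0108,0,0.0058,0],[1,0,0,0,0],[1,0,0,0,0]]';python3 - <<'E'
from h import *
st();a=shot('wrist','w5')['img'];b=shot('side','s5')['img']
cv2.imwrite('pics/c5.png',np.hstack([cv2.resize(b[60:230,195:365],(384,384)),a[:,64:448]])[:,:,::-1])
E
```

```text
clock: 7.28
tcp_pos: [0.666, 0.1324, 0.224]
orientation: [-0.0, -0.143, 0.99, 0.0]
wrist_force: [-2.2, 0.3, -0.2]
finger_gap: 0.0325
grip_force: 24.8
clock: 7.7
tcp_pos: [0.7251, 0.1499, 0.2158]
orientation: [0.002, -0.143, 0.99, 0.0]
wrist_force: [1.3, 0.4, 5.8]
finger_gap: 0.0299
grip_force: 23.6
clock: 8.03
tcp_pos: [0.7454, 0.1557, 0.2029]
orientation: [0.0, -0.143, 0.99, 0.0]
wrist_force: [1.5, 0.5, 0.7]
finger_gap: -0.0005
grip_force: 0.6
t8.03 tcp [0.7454 0.1557 0.2029] case 0.1547 -0.0988 yaw 16.480000000000004 F [1.55 0.48 0.7 ] gap -0.0005 g 0.6269951909780502 j [ 0.1   0.73  0.62  1.46  0.   -0.19]
```

View pics/c5.png

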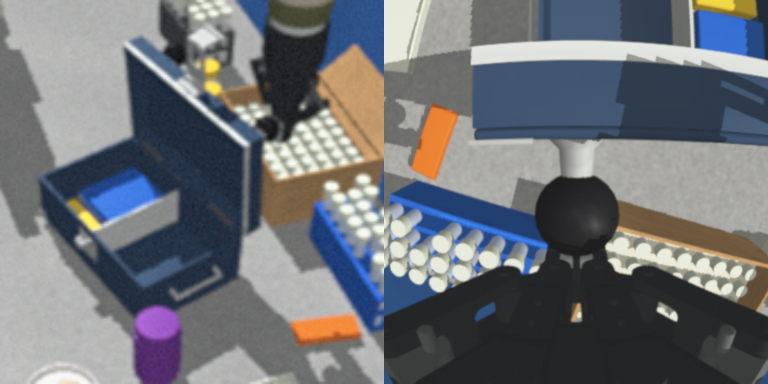

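The knob slipped out near the end. The lid stands roughly vertical, with the knob at wrist pixel (257,213). Next I'll measure the lid angle.

Run:
```python
from h import *
c=dict(np.load('pics/w5.npz'));o,ex,ey=fr()
O,D=ray(c,257,213,True)
for th in (1.2,1.3,1.4,1.5,1.6,1.7,1.75):
    a=.424+th;p=np.r_[o+ex*(.08-.146*np.cos(a))+ey*(-.098),.085+.146*np.sin(a)]
    v=p-O;D/=np.linalg.norm(D);w=v-D*(v@D);print(th,p.round(3),'miss',np.linalg.norm(w).round(4), 'ang radius px',np.degrees(.017/(v@D)).round(2))
f=192/np.tan(np.radians(float(c['fov_y']))/2);print('seen radius deg',np.degrees(41/f))
```

```text
1.2 [0.681 0.137 0.231] miss 0.0335 ang radius px 9.9
1.3 [0.695 0.142 0.229] miss 0.0204 ang radius px 9.3
1.4 [0.709 0.146 0.226] miss 0.0079 ang radius px 8.67
1.5 [0.722 0.15  0.222] miss 0.0038 ang radius px 8.04
1.6 [0.735 0.153 0.216] miss 0.0145 ang radius px 7.44
1.7 [0.747 0.157 0.209] miss 0.0241 ang radius px 6.86
1.75 [0.753 0.159 0.205] miss 0.0285 ang radius px 6.59
seen radius deg 7.901041666666667
```

```bash
python3 -m jog '[[1,-0.005,0,0,0],[1,-0.005,0,-0.02,0],[1,0,0,-0.03,0],[1,0,0,-0.03,0],[1,0,0,-0.02,0]]'; python3 -m jog '[[1,0,0,0,0],[1,0,0,0,0],[1,0,0,0,0],[1,0,0,0,0]]';python3 - <<'E'
from h import *
st();c=shot('wrist','w6');o,ex,ey=fr()
f=192/np.tan(np.radians(float(c['fov_y']))/2)
m=(c['img'].max(2)<50).astype(np.uint8);m[270:]=0
n,l,s,ce=cv2.connectedComponentsWithStats(m)
for i in range(1,n):
    if s[i][4]>300: print(ce[i].round(),s[i])
cv2.imwrite('pics/w6.png',c['img'][:,:,::-1])
for th in (1.3,1.4,1.5,1.6,1.7,1.75):
    a=.424+th;p=np.r_[o+ex*(.08-.146*np.cos(a))+ey*(-.098),.085+.146*np.sin(a)]
    q=c['T'][:3,:3].T@(p-c['T'][:3,3]);t=np.arctan2(np.hypot(q[0],q[1]),-q[2]);k=f*t/np.hypot(q[0],q[1]);print(th,c['cx']+k*q[0],c['cy']-k*q[1])
E
```

```text
clock: 8.55
tcp_pos: [0.754, 0.1581, 0.3065]
orientation: [0.001, -0.143, 0.99, -0.0]
wrist_force: [1.3, 0.0, 1.0]
finger_gap: 0.0
grip_force: 0.0
clock: 8.88
tcp_pos: [0.754, 0.1582, 0.301]
orientation: [-0.002, -0.143, 0.99, 0.0]
wrist_force: [0.6, 0.5, -0.7]
finger_gap: 0.0004
grip_force: 0.0
t8.88 tcp [0.754  0.1582 0.301 ] case 0.1637 -0.0989 yaw 16.459999999999994 F [ 0.62  0.54 -0.67] gap 0.0004 g 0.0 j [ 0.1   0.83  1.05  1.8   0.   -0.18]
[256. 195.] [ 236  177   40   38 1119]
[460. 194.] [447 178  30  32 666]
[256. 256.] [ 219  229   74   41 1210]
1.3 255.52808355199522 121.6239455029334
1.4 255.5512502990909 141.9429344792325
1.5 255.5725072146027 160.60151351533239
1.6 255.59110378699597 177.08801233827663
1.7 255.60656412689352 191.12296960214672
1.75 255.61304490135436 197.19042823970838
```

View pics/w6.png

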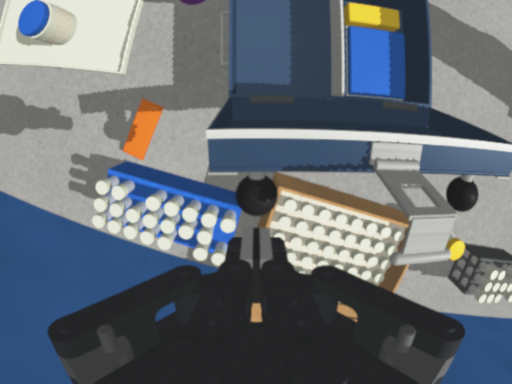

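The lid is at its stop: the knob is at (256,195), which gives about 1.74 rad. The hasp is still standing out. On to the pots.

```bash
python3 -m jog '[[1,0.0332,-0.0212,0,0],[-1,0.0332,-0.0212,0,0],[-1,0.0332,-0.0212,0,0],[-1,0.0332,-0.0212,0,0],[-1,0.0332,-0.0212,0,0]]' 30; python3 -m jog '[[-1,0.0332,-0.0212,0,0],[-1,0.0332,-0.0212,0,0],[-1,0.0332,-0.0212,0,0],[-1,0.0332,-0.0212,0,0],[-1,0.0332,-0.0212,0,0]]';python3 -m jog '[[-1,0,0,0.02,0],[-1,0,0,0.02,0],[-1,0,0,0,0],[-1,0,0,0,0]]';cat >> h.py <<'E'
def caps(name):
    c=shot('wrist',name);h=cv2.cvtColor(c['img'],cv2.COLOR_RGB2HSV);H,S,V=h[...,0].astype(int),h[...,1],h[...,2]
    m=((abs(H-112)<10)&(S>170)&(V>60)).astype(np.uint8);n,l,s,ce=cv2.connectedComponentsWithStats(m)
    t=env.get_state()['tcp_pos'];a=np.radians(16.5);ex=np.array([np.cos(a),np.sin(a)]);ey=np.array([-ex[1],ex[0]])
    for i in range(1,n):
        if s[i][4]<300: continue
        k=cv2.findContours((l==i).astype(np.uint8),0,2)[0][0][:,0,:]
        top=np.array([onz(c,u,v,.093,True)[:2] for u,v in k]); bot=np.array([onz(c,u,v,.077,True)[:2] for u,v in k])
        # union silhouette: far side (from camera) = top rim at .093, near side = edge at .077
        g=c['T'][:2,3]; cen=top.mean(0); d=(cen-g)/np.linalg.norm(cen-g); sd=np.array([-d[1],d[0]])
        far=(top@d).max()-.027; sp=(top@sd); q=d*far+sd*(sp.max()+sp.min())/2
        r=q-t[:2]; print(name,s[i],'pot',q.round(4),'width',np.ptp(sp).round(4),'tool dx,dy',-(r@ex).round(4),(r@ey).round(4))
E
python3 - <<'E'
from h import *
st();caps('w7')
E
```

```text
clock: 9.35
tcp_pos: [0.629, 0.0147, 0.3018]
orientation: [-0.001, -0.144, 0.99, 0.0]
wrist_force: [1.1, -1.2, 0.4]
finger_gap: 0.0479
grip_force: 0.0
clock: 9.77
tcp_pos: [0.4999, -0.1337, 0.3024]
orientation: [-0.001, -0.143, 0.99, 0.0]
wrist_force: [-0.3, -0.6, 0.7]
finger_gap: 0.0856
grip_force: 0.0
clock: 10.1
tcp_pos: [0.5009, -0.1327, 0.2621]
orientation: [-0.002, -0.143, 0.99, 0.001]
wrist_force: [0.6, -1.0, -0.1]
finger_gap: 0.0851
grip_force: 0.0
t10.10 tcp [ 0.5009 -0.1327  0.2621] case -0.1617 -0.3057 yaw 16.450000000000003 F [ 0.59 -1.05 -0.09] gap 0.0851 g 0.0 j [-0.41  0.2  -0.05  1.32  0.   -0.7 ]
w7 [  74  113   41   46 1475] pot [ 0.5035 -0.3207] width 0.0508 tool dx,dy 0.0519 -0.1807
w7 [ 227  142   49   50 1902] pot [ 0.4897 -0.1395] width 0.0502 tool dx,dy 0.0136 -0.003
w7 [   0  217   38  108 2282] pot [ 0.7904 -0.4941] width 0.1602 tool dx,dy -0.1741 -0.4284
w7 [140 231  42  39 435] pot [ 0.6011 -0.2083] width 0.0508 tool dx,dy -0.0737 -0.1006
w7 [ 458  250   37   49 1168] pot [0.5448 0.2446] width 0.081 tool dx,dy -0.1483 0.3496
```

```bash
python3 -m jog '[[-1,0.010,-0.002,0.03,0],[-1,0,0,0.04,0],[-1,0,0,0.04,0],[-1,0,0,0.04,0],[-1,0,0,0.035,0]]'; python3 -m jog '[[-1,0,0,0.03,0],[-1,0,0,0,0],[0,0,0,0,0],[1,0,0,0,0],[1,0,0,0,0]]' 30;python3 -m jog '[[1,0,0,0,0],[1,0,0,0,0]]';python3 -c "from h import *;st()"; python3 -m jog '[[1,0,0,-0.004,0],[1,0,0,-0.004,0],[1,0,0,-0.002,0],[1,0,0,0,0],[1,0,0,0,0]]';python3 -m jog '[[1,0,0,0,0],[1,0,0,0,0]]';python3 -c "from h import *;st()"
```

```text
clock: 10.57
tcp_pos: [0.4941, -0.1374, 0.0775]
orientation: [0.001, -0.144, 0.99, -0.0]
wrist_force: [0.6, -0.3, -0.5]
finger_gap: 0.0853
grip_force: 0.0
clock: 10.98
tcp_pos: [0.4958, -0.1387, 0.0512]
orientation: [0.002, -0.143, 0.99, -0.001]
wrist_force: [0.6, -0.6, -0.4]
finger_gap: 0.0598
grip_force: 32.4
clock: 11.15
tcp_pos: [0.4957, -0.1387, 0.051]
orientation: [0.002, -0.143, 0.99, -0.001]
wrist_force: [0.4, 0.4, 8.0]
finger_gap: 0.0597
grip_force: 33.1
t11.15 tcp [ 0.4957 -0.1387  0.051 ] case -0.1684 -0.31 yaw 16.480000000000004 F [0.43 0.44 7.99] gap 0.0597 g 33.08761116117239 j [-0.43  0.34 -0.42  0.81  0.   -0.72]
clock: 11.57
tcp_pos: [0.4935, -0.1379, 0.0586]
orientation: [0.0, -0.143, 0.99, -0.0]
wrist_force: [0.5, -0.5, -1.1]
finger_gap: 0.0597
grip_force: 32.6
clock: 11.73
tcp_pos: [0.4932, -0.1378, 0.0582]
orientation: [-0.0, -0.143, 0.99, 0.0]
wrist_force: [-0.5, -0.1, -0.4]
finger_gap: 0.0598
grip_force: 32.6
t11.73 tcp [ 0.4932 -0.1378  0.0582] case -0.1706 -0.3084 yaw 16.47 F [-0.47 -0.13 -0.43] gap 0.0598 g 32.64007207006216 j [-0.43  0.33 -0.42  0.83  0.   -0.72]
```

```bash
python3 -m jog '[[1,0,0,0.003,0],[1,0,0,0.002,0],[1,0,0,0.0015,0],[1,0,0,0,0],[1,0,0,0,0]]';python3 -c "from h import *;st()"; python3 -m jog '[[1,0,0,0.001,0],[1,0,0,0,0],[1,0,0,0,0]]';python3 -c "from h import *;st()"
```

```text
clock: 12.15
tcp_pos: [0.4933, -0.1378, 0.0517]
orientation: [-0.0, -0.143, 0.99, 0.0]
wrist_force: [0.1, -0.0, -0.5]
finger_gap: 0.0598
grip_force: 32.7
t12.15 tcp [ 0.4933 -0.1378  0.0517] case -0.1705 -0.3085 yaw 16.47 F [ 0.06 -0.03 -0.52] gap 0.0598 g 32.66427431255579 j [-0.43  0.34 -0.42  0.81  0.   -0.72]
clock: 12.4
tcp_pos: [0.4935, -0.1379, 0.0511]
orientation: [0.0, -0.143, 0.99, -0.0]
wrist_force: [-0.5, -0.4, 0.1]
finger_gap: 0.0601
grip_force: 32.7
t12.40 tcp [ 0.4935 -0.1379  0.0511] case -0.1703 -0.3087 yaw 16.47 F [-0.53 -0.44  0.06] gap 0.0601 g 32.72379957139492 j [-0.43  0.34 -0.42  0.81  0.   -0.72]
```

```bash
python3 -m jog '[[1,0,0,0.0007,0],[1,0,0,0,0],[-0.5,0,0,0,0],[-0.7,0,0,0,0],[-1,0,0,0,0]]';python3 -m jog '[[-1,0,0,0,0],[-1,0,0,-0.03,0],[-1,0,0,-0.04,0],[-1,0,0,-0.04,0],[-1,0,0,-0.04,0]]';python3 -m jog '[[-1,0,0,-0.03,0],[-1,0,0,-0.03,0],[-1,0,0,0,0],[-1,0,0,0,0]]';python3 - <<'E'
from h import *
s=st();caps('w8');t=s['tcp_pos'][:2];o,ex,ey=fr()
for p in((.623,-.217),(.5065,-.323)): r=np.array(p)-t;print('tool',-(r@ex).round(4),(r@ey).round(4))
E
```

```text
clock: 12.82
tcp_pos: [0.4935, -0.1379, 0.0502]
orientation: [0.0, -0.143, 0.99, -0.0]
wrist_force: [-1.0, 0.4, 0.1]
finger_gap: 0.0825
grip_force: 0.0
clock: 13.23
tcp_pos: [0.4928, -0.1376, 0.2015]
orientation: [-0.0, -0.143, 0.99, 0.0]
wrist_force: [0.9, -0.6, -0.2]
finger_gap: 0.0852
grip_force: 0.0
clock: 13.57
tcp_pos: [0.4946, -0.1384, 0.2621]
orientation: [0.002, -0.143, 0.99, -0.001]
wrist_force: [0.0, 0.1, -1.3]
finger_gap: 0.0857
grip_force: 0.0
t13.57 tcp [ 0.4946 -0.1384  0.2621] case -0.1694 -0.3094 yaw 16.47 F [ 0.02  0.06 -1.3 ] gap 0.0857 g 0.0 j [-0.43  0.18 -0.07  1.31  0.   -0.72]
w8 [  78  118   41   46 1478] pot [ 0.5032 -0.3208] width 0.0507 tool dx,dy 0.0428 -0.178
w8 [ 233  147   49   49 1896] pot [ 0.487  -0.1388] width 0.0499 tool dx,dy 0.0066 0.0012
w8 [   0  217   41  104 2282] pot [ 0.7748 -0.4925] width 0.1584 tool dx,dy -0.1689 -0.4197
w8 [169 237  17  39 425] pot [ 0.611  -0.2027] width 0.0306 tool dx,dy -0.0942 -0.0953
w8 [ 460  253   36   49 1125] pot [0.5437 0.245 ] width 0.0801 tool dx,dy -0.1567 0.353
tool -0.1007 -0.1118
tool 0.0411 -0.1803
```

```bash
python3 -m jog '[[-1,0.008,-0.0358,0,0],[-1,0.008,-0.0358,0,0],[-1,0.008,-0.0358,0,0],[-1,0.008,-0.0358,0,0],[-1,0.008,-0.0358,0,0]]';python3 -m jog '[[-1,0,0,0.03,0],[-1,0,0,0.04,0],[-1,0,0,0.04,0],[-1,0,0,0.04,0],[-1,0,0,0.035,0]]'; python3 -m jog '[[-1,0,0,0.024,0],[-1,0,0,0,0],[-1,0,0,0,0],[-1,0,0,0,0]]';python3 -c "from h import *;st()";python3 -m jog '[[0,0,0,0,0],[1,0,0,0,0],[1,0,0,0,0],[1,0,0,0,0],[1,0,0,0,0]]' 30;python3 -c "from h import *;st()"
```

```text
clock: 14.03
tcp_pos: [0.505, -0.3219, 0.2579]
orientation: [-0.001, -0.143, 0.99, 0.001]
wrist_force: [0.4, -0.6, -0.4]
finger_gap: 0.0852
grip_force: 0.0
clock: 14.45
tcp_pos: [0.5036, -0.3194, 0.0705]
orientation: [-0.002, -0.143, 0.99, 0.002]
wrist_force: [-0.6, -0.0, -0.1]
finger_gap: 0.0851
grip_force: 0.0
clock: 14.78
tcp_pos: [0.5061, -0.3211, 0.0518]
orientation: [0.0, -0.143, 0.99, -0.0]
wrist_force: [0.6, -0.5, 1.2]
finger_gap: 0.0856
grip_force: 0.0
t14.78 tcp [ 0.5061 -0.3211  0.0518] case -0.2103 -0.4878 yaw 16.47 F [ 0.62 -0.46  1.16] gap 0.0856 g 0.0 j [-0.7   0.48 -0.19  0.9   0.   -0.99]
clock: 15.2
tcp_pos: [0.5073, -0.3221, 0.0537]
orientation: [0.002, -0.143, 0.99, -0.002]
wrist_force: [0.1, -0.1, 7.2]
finger_gap: 0.0597
grip_force: 32.6
t15.20 tcp [ 0.5073 -0.3221  0.0537] case -0.2094 -0.4891 yaw 16.47 F [ 0.12 -0.13  7.21] gap 0.0597 g 32.57051241584122 j [-0.7   0.48 -0.19  0.9   0.   -0.99]
```

```bash
python3 -m jog '[[1,0,0,-0.004,0],[1,0,0,-0.004,0],[1,0,0,-0.004,0],[1,0,0,0,0],[1,0,0,0,0]]';python3 -m jog '[[1,0,0,0,0],[1,0,0,0,0]]';python3 -c "from h import *;st()"
```

```text
clock: 15.62
tcp_pos: [0.506, -0.321, 0.0636]
orientation: [0.0, -0.143, 0.99, -0.0]
wrist_force: [-0.0, -0.5, -0.6]
finger_gap: 0.0596
grip_force: 32.5
clock: 15.78
tcp_pos: [0.5056, -0.3207, 0.0629]
orientation: [-0.0, -0.143, 0.99, 0.0]
wrist_force: [0.0, -0.6, -0.1]
finger_gap: 0.0595
grip_force: 32.5
t15.78 tcp [ 0.5056 -0.3207  0.0629] case -0.2107 -0.4873 yaw 16.47 F [ 0.01 -0.57 -0.05] gap 0.0595 g 32.54024287685752 j [-0.7   0.47 -0.18  0.92  0.   -0.99]
```

Also light, so the second pot (B) should be the heavy one. I'll set this one back down.

```bash
python3 -m jog '[[1,0,0,0.004,0],[1,0,0,0.003,0],[1,0,0,0.0015,0],[1,0,0,0.001,0],[1,0,0,0,0]]';python3 -c "from h import *;st()"; python3 -m jog '[[1,0,0,0.0005,0],[1,0,0,0,0],[-0.5,0,0,0,0],[-0.7,0,0,0,0],[-1,0,0,0,0]]';python3 -m jog '[[-1,0,0,0,0],[-1,0,0,-0.03,0],[-1,0,0,-0.04,0],[-1,0,0,-0.04,0],[-1,0,0,-0.04,0]]';python3 -m jog '[[-1,-0.02,0,-0.03,0],[-1,-0.02,0,-0.03,0],[-1,-0.02,0,0,0],[-1,0,0,0,0],[-1,0,0,0,0]]';python3 - <<'E'
from h import *
s=st();caps('w9');t=s['tcp_pos'][:2];o,ex,ey=fr()
for p in((.623,-.217),(.5065,-.323)): r=np.array(p)-t;print('tool',-(r@ex).round(4),(r@ey).round(4))
E
```

```text
clock: 16.2
tcp_pos: [0.5055, -0.3206, 0.0538]
orientation: [-0.0, -0.143, 0.99, 0.0]
wrist_force: [-1.3, 0.2, 1.6]
finger_gap: 0.0592
grip_force: 32.8
t16.20 tcp [ 0.5055 -0.3206  0.0538] case -0.2107 -0.4872 yaw 16.47 F [-1.35  0.17  1.6 ] gap 0.0592 g 32.75726666674018 j [-0.7   0.48 -0.19  0.9   0.   -0.99]
clock: 16.62
tcp_pos: [0.5059, -0.321, 0.053]
orientation: [0.0, -0.143, 0.99, 0.0]
wrist_force: [0.5, 0.6, -0.3]
finger_gap: 0.0822
grip_force: 0.0
clock: 17.03
tcp_pos: [0.5054, -0.3206, 0.2044]
orientation: [-0.0, -0.143, 0.99, 0.0]
wrist_force: [-0.1, -1.5, -0.4]
finger_gap: 0.0855
grip_force: 0.0
clock: 17.45
tcp_pos: [0.5641, -0.3036, 0.263]
orientation: [0.0, -0.144, 0.99, -0.0]
wrist_force: [-0.9, 0.9, -0.3]
finger_gap: 0.0853
grip_force: 0.0
t17.45 tcp [ 0.5641 -0.3036  0.263 ] case -0.1497 -0.4876 yaw 16.549999999999997 F [-0.93  0.9  -0.31] gap 0.0853 g 0.0 j [-0.62  0.44  0.29  1.41 -0.   -0.91]
w9 [ 231   91   51   50 1977] pot [ 0.5011 -0.3212] width 0.051 tool dx,dy 0.0645 0.0007
w9 [ 390  135   38   45 1216] pot [ 0.4904 -0.1481] width 0.0507 tool dx,dy 0.0256 0.1697
w9 [  24  200   98   85 3600] pot [ 0.7571 -0.5558] width 0.1433 tool dx,dy -0.1143 -0.2969
w9 [ 291  222   45   43 1502] pot [ 0.6196 -0.2175] width 0.0502 tool dx,dy -0.0786 0.0665
w9 [382 340  44  29 794] pot [0.7977 0.0315] width 0.0617 tool dx,dy -0.32 0.2547
tool -0.0811 0.0663
tool 0.0608 -0.0022
```

```bash
python3 -m jog '[[-1,-0.0269,0.0222,0,0],[-1,-0.0269,0.0222,0,0],[-1,-0.0269,0.0222,0,0],[-1,0,0,0,0]]';python3 -m jog '[[-1,0,0,0.03,0],[-1,0,0,0.04,0],[-1,0,0,0.04,0],[-1,0,0,0.04,0],[-1,0,0,0.035,0]]'; python3 -m jog '[[-1,0,0,0.024,0],[-1,0,0,0,0],[-1,0,0,0,0],[-1,0,0,0,0]]';python3 -c "from h import *;st()";python3 -m jog '[[0,0,0,0,0],[1,0,0,0,0],[1,0,0,0,0],[1,0,0,0,0],[1,0,0,0,0]]' 40;python3 -c "from h import *;st()";python3 -m jog '[[1,0,0,-0.004,0],[1,0,0,-0.004,0],[1,0,0,-0.004,0],[1,0,0,0,0],[1,0,0,0,0]]';python3 -m jog '[[1,0,0,0,0],[1,0,0,0,0]]';python3 -c "from h import *;st()"
```

```text
clock: 17.83
tcp_pos: [0.6231, -0.2124, 0.2618]
orientation: [-0.0, -0.146, 0.989, 0.002]
wrist_force: [0.1, -0.5, -0.7]
finger_gap: 0.0853
grip_force: 0.0
clock: 18.25
tcp_pos: [0.6193, -0.217, 0.0748]
orientation: [-0.001, -0.143, 0.99, 0.001]
wrist_force: [-0.8, -0.1, -0.3]
finger_gap: 0.0854
grip_force: 0.0
clock: 18.58
tcp_pos: [0.6221, -0.2179, 0.0556]
orientation: [0.001, -0.143, 0.99, -0.0]
wrist_force: [0.4, -0.5, 0.4]
finger_gap: 0.0856
grip_force: 0.0
t18.58 tcp [ 0.6221 -0.2179  0.0556] case -0.0697 -0.4219 yaw 16.430000000000007 F [ 0.37 -0.47  0.37] gap 0.0856 g 0.0 j [-0.46  0.58 -0.01  0.98 -0.   -0.75]
clock: 19.0
tcp_pos: [0.6233, -0.2178, 0.0572]
orientation: [0.002, -0.143, 0.99, -0.001]
wrist_force: [-1.7, -0.1, 6.3]
finger_gap: 0.0598
grip_force: 43.4
t19.00 tcp [ 0.6233 -0.2178  0.0572] case -0.0685 -0.4221 yaw 16.480000000000004 F [-1.71 -0.07  6.26] gap 0.0598 g 43.39083608239889 j [-0.46  0.58 -0.01  0.98  0.   -0.75]
clock: 19.42
tcp_pos: [0.622, -0.2172, 0.0666]
orientation: [0.0, -0.143, 0.99, -0.0]
wrist_force: [-0.3, -0.2, -3.3]
finger_gap: 0.0596
grip_force: 43.8
clock: 19.58
tcp_pos: [0.6216, -0.217, 0.0658]
orientation: [-0.0, -0.143, 0.99, 0.0]
wrist_force: [-0.9, -0.3, -2.8]
finger_gap: 0.0596
grip_force: 43.8
t19.58 tcp [ 0.6216 -0.217   0.0658] case -0.0699 -0.4209 yaw 16.47 F [-0.9  -0.32 -2.82] gap 0.0596 g 43.76223351806402 j [-0.46  0.57 -0.    1.    0.   -0.75]
```

Pot B weighs about 3 N, so it is the full one. I'll carry it to the bay.

```bash
python3 -m jog '[[1,0,0,-0.02,0],[1,0,0,-0.03,0],[1,0,0,-0.035,0],[1,0,0,-0.035,0],[1,0,0,-0.02,0]]';python3 -m jog '[[1,-0.003,0.016,0,0],[1,-0.005,0.029,0,0],[1,-0.005,0.03,0,0],[1,-0.005,0.03,0,0],[1,-0.005,0.03,0,0]]';python3 -m jog '[[1,-0.005,0.03,0,0],[1,-0.005,0.03,0,0],[1,-0.005,0.03,0,0],[1,-0.005,0.03,0,0],[1,-0.005,0.03,0,0]]';python3 -m jog '[[1,-0.005,0.03,0,0],[1,-0.005,0.029,0,0],[1,-0.002,0.02,0,0],[1,0,0,0,0],[1,0,0,0,0]]';python3 - <<'E'
from h import *
st();a=shot('wrist','w10')['img'];b=shot('side','s10')['img']
cv2.imwrite('pics/c10.png',np.hstack([cv2.resize(b[60:230,195:365],(384,384)),a[:,64:448]])[:,:,::-1])
E
```

```text
clock: 20.0
tcp_pos: [0.6229, -0.2176, 0.2104]
orientation: [0.002, -0.143, 0.99, -0.001]
wrist_force: [0.8, -1.5, -2.0]
finger_gap: 0.0595
grip_force: 44.8
clock: 20.42
tcp_pos: [0.6044, -0.0792, 0.2047]
orientation: [-0.001, -0.143, 0.99, 0.001]
wrist_force: [0.1, 0.6, -1.9]
finger_gap: 0.0596
grip_force: 45.1
clock: 20.83
tcp_pos: [0.5856, 0.0718, 0.2048]
orientation: [-0.001, -0.143, 0.99, 0.0]
wrist_force: [0.8, 0.1, -2.5]
finger_gap: 0.0595
grip_force: 45.1
clock: 21.25
tcp_pos: [0.5748, 0.1505, 0.205]
orientation: [-0.001, -0.145, 0.989, -0.0]
wrist_force: [0.0, -1.3, -2.9]
finger_gap: 0.0597
grip_force: 46.4
t21.25 tcp [0.5748 0.1505 0.205 ] case -0.0103 -0.0552 yaw 16.64 F [ 0.   -1.26 -2.87] gap 0.0597 g 46.41218885779381 j [ 0.12  0.36  0.03  1.24 -0.   -0.17]
```

```bash
python3 -m jog '[[1,0,-0.002,0.025,0],[1,0,0,0.03,0],[1,0,0,0.03,0],[1,0,0,0.025,0],[1,0,0,0.01,0]]';python3 -m jog '[[1,0,0,0.005,0],[1,0,0,0.003,0],[1,0,0,0,0],[1,0,0,0,0]]';python3 -c "from h import *;st()";python3 -m jog '[[1,0,0,0.003,0],[1,0,0,0.002,0],[1,0,0,0.002,0],[1,0,0,0,0],[1,0,0,0,0]]';python3 -c "from h import *;st()"
```

```text
clock: 21.77
tcp_pos: [0.5742, 0.1454, 0.082]
orientation: [-0.003, -0.142, 0.99, 0.0]
wrist_force: [-0.4, 0.2, -3.7]
finger_gap: 0.0595
grip_force: 46.9
clock: 22.1
tcp_pos: [0.5781, 0.1469, 0.0798]
orientation: [0.001, -0.143, 0.99, -0.0]
wrist_force: [0.8, -1.2, -1.6]
finger_gap: 0.0599
grip_force: 46.9
t22.10 tcp [0.5781 0.1469 0.0798] case -0.0082 -0.0596 yaw 16.450000000000003 F [ 0.79 -1.19 -1.64] gap 0.0599 g 46.949206218123436 j [ 0.11  0.45 -0.17  0.95  0.   -0.17]
clock: 22.52
tcp_pos: [0.5767, 0.1471, 0.0713]
orientation: [-0.0, -0.143, 0.99, 0.0]
wrist_force: [0.4, 0.4, -3.0]
finger_gap: 0.0597
grip_force: 46.9
t22.52 tcp [0.5767 0.1471 0.0713] case -0.0095 -0.0591 yaw 16.47 F [ 0.4   0.41 -3.01] gap 0.0597 g 46.945277787745 j [ 0.11  0.45 -0.18  0.94  0.   -0.17]
```

```bash
python3 -m jog '[[1,0,0,0.0015,0],[1,0,0,0.0015,0],[1,0,0,0.0015,0],[1,0,0,0,0],[1,0,0,0,0]]';python3 -m jog '[[1,0,0,0.001,0],[1,0,0,0,0],[1,0,0,0,0]]'
```

```text
clock: 22.93
tcp_pos: [0.5767, 0.147, 0.0666]
orientation: [-0.0, -0.143, 0.99, 0.0]
wrist_force: [0.5, -0.2, -3.3]
finger_gap: 0.0598
grip_force: 47.0
clock: 23.18
tcp_pos: [0.5769, 0.1471, 0.0663]
orientation: [0.0, -0.143, 0.99, 0.0]
wrist_force: [-2.2, -0.5, 3.5]
finger_gap: 0.0591
grip_force: 47.3
```

Touchdown: +3.5 N at z 0.066, as predicted. Releasing with a limited opening, then retreating.

```bash
python3 -m jog '[[-0.5,0,0,0,0],[-0.65,0,0,0,0],[-0.75,0,0,0,0],[-0.75,0,0,-0.01,0],[-0.75,0,0,-0.03,0]]';python3 -m jog '[[-0.75,0,0,-0.04,0],[-0.75,0,0,-0.04,0],[-0.75,0,0,-0.04,0],[-0.75,0.02,0,-0.03,0],[-0.75,0.04,0,0,0]]';python3 -m jog '[[-0.75,0.04,0,0,0],[-0.75,0.04,0,0,0],[-0.75,0.03,0,0,0],[-0.75,0,0,0,0],[-0.75,0,0,0,0]]';python3 - <<'E'
from h import *
st();caps('w11');a=shot('scene','c11')['img'];b=shot('side','s11')['img']
cv2.imwrite('pics/c11.png',np.hstack([cv2.resize(b[60:340,190:390],(274,384),interpolation=2),a])[:,:,::-1])
E
```

```text
clock: 23.6
tcp_pos: [0.5737, 0.1466, 0.1023]
orientation: [-0.004, -0.143, 0.99, 0.0]
wrist_force: [0.2, -0.0, 0.2]
finger_gap: 0.0748
grip_force: 0.0
clock: 24.02
tcp_pos: [0.5256, 0.1306, 0.2636]
orientation: [0.008, -0.143, 0.99, -0.0]
wrist_force: [1.5, -0.0, 1.6]
finger_gap: 0.0745
grip_force: 0.0
clock: 24.43
tcp_pos: [0.4128, 0.0986, 0.2571]
orientation: [0.001, -0.143, 0.99, -0.0]
wrist_force: [-0.1, 0.2, -0.0]
finger_gap: 0.0747
grip_force: 0.0
t24.43 tcp [0.4128 0.0986 0.2571] case -0.1804 -0.0589 yaw 16.439999999999998 F [-0.06  0.16 -0.01] gap 0.0747 g 0.0 j [ 0.04  0.01 -0.28  1.28  0.   -0.24]
w11 [  39  164   35   42 1140] pot [ 0.4871 -0.1343] width 0.0508 tool dx,dy -0.0038 -0.2442
w11 [313 277  27  49 918] pot [0.5479 0.2306] width 0.0427 tool dx,dy -0.1657 0.0884
w11 [234 295  45  27 940] pot [0.5638 0.1444] width 0.0553 tool dx,dy -0.1564 0.0013
```

View pics/c11.png

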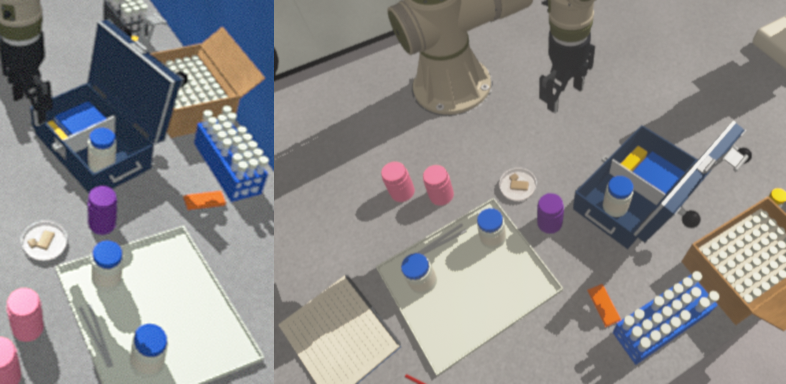

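The pot stands upright in the bay, with its cap at (620,188) in the scene half. The lid is open, both light pots are in place at (490,222) and (416,267), and nothing else has moved. Handing in.

```bash
python3 -c "from workcell import env; print(env.hand_in())"
```

```text
the job is handed in; nothing more can be done
None
```

I handed the job in at 24 s: hasp up level, lid open at its stop (after the knob slipped out near the end and the lid fell the last 0.3 rad), and the heavy pot upright in the empty bay; the two light pots are within about 3 mm of their starting spots and nothing else moved.

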